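# Pack the eggshell-inlay caddy at the lacquer bench

## Robot

A 7-joint arm with a two-finger parallel gripper is mounted at the origin on the work surface. World frame = base frame: x ahead of the robot, y to its left, z up, the work surface at z = 0. Lengths are in m, angles in rad, forces in N, time in s.
With the tool pointing down it reaches from about 0.4 to 0.85 m from the base axis. Payload 10.4 kg.
Tool frame: the origin (TCP) lies on the mounting face of the last link; the fingertips stand bot.tips_ahead ahead of it and the grasp point (between the pads) lies 155 mm ahead of it (bot.tips_ahead is the distance from the TCP to the fingertips, in m); z points along the fingers, x is the direction in which the jaws open and shut, and the axes are right-handed (so a half turn about z gives the same grasp; the last joint's range is limited). The gripper opens to 85 mm and grips with 20 to 120 N. Pads are 22 mm wide; open, the fingers measure 114 mm over their backs; the gripper's body (76 mm by 85 mm) begins 54 mm behind the grasp point. The pads swing forward as they close: fully open they stand 13 mm farther back than shut.
Start: joints at [-1.206, 0.332, -0.065, 1.46, 0.022, 1.35, -0.088], TCP at [0.236, 0.579, 0.405] pointing down, gripper open.
Joint ranges: [-2.6, 2.6], [-0.5, 2.12], [-1.47, 1.34], [0.16, 2.42], [-1.27, 4.41], [0.06, 2.06], [-2.6, 2.6]. Speed limits (rad/s): [2.22, 2.22, 2.79, 2.79, 3.14, 3.14, 3.14].

## Interface

Orientations are given as a unit quaternion [x, y, z, w].
In Python, from station import bot, optics gives the robot as it stands.
- The arm moves only by the tool play_rows, never from a script. Its argument "steps" is a list that holds one entry, the list of rows, each a list of 5 numbers: the shift along the tool's x, y, z in cm, then the turn about the tool's z in rad, then the gripper command: -1 is shut, 1 is fully open, values between are in proportion. In form: [[[tx, ty, tz, turn, gripper], ...]]. A call has exactly 10 rows; each row is the pose to reach, as a shift and turn from the pose commanded when the call began, along the tool's axes at that moment; what a row does not reach only later rows make up. A row lasts 1/12 s, in which the tool goes at most 41.7 mm and 7.16 degrees, less where a joint would pass 70% of its speed; a pose out of reach is approached as far as the arm can. A call with a gripper value outside its range is refused whole. The fingers move at their own pace and stop on an object; "grip_force" is the grip in N (left out, the last holds). Time passes only in rows, so rows that repeat a pose let the fingers close, or fill a call up. It gives the time, the measured TCP pose, the force and the opening at its end, in the units of the state.
- bot.get_state(): the state, without advancing time (a new reading comes with each control period).
- optics.capture(name): name is "scene" or "side" or "wrist"; returns the picture (420x560x3 uint8, red, green, blue); there is no depth.
- optics.camera_info(name): a dict with "intrinsics" (3x3 intrinsics, pixels), "view" (4x4, takes a point from world to camera coordinates). Camera axes: x right, y down, z forward; pixel columns grow to the right and rows downward; lengths in m; the calibration is good to about 2 mm. A picture is of the moment at which its call begins: read the wrist's pose just before it. camera_info takes no time and is no camera call; for the wrist camera it gives the pose at the moment of the call.
- bot.sign_off(): hands the job in, once; it reports no verdict.
Trained networks look in the newest picture that a camera, given by its name, has taken for a name from the list of things; names that differ only in an ending like _2 or _b are one class to them, and where a whole thing is asked for, a point or a joint stands for the part that bears it (a point fixed in the world has none). Each returns a list of dicts, best first, with "p" (0 to 1); they miss things now and then, are a little off and sometimes report something else, mostly with a low value. They report only what shows in the picture. A call takes as long as a camera call. They do not tell look-alikes from the thing itself.
- optics.look_for(camera, target): "uv" ([column, row] in pixels, amid what is visible of it).
- optics.cut_out(camera, target): "mask" (420x560 bool, what is visible of it) and "uv" ([column, row] in pixels, amid what is visible of it).
The state is a dict: "t": time; "joints": joint angles; "qvel": joint speeds; "effort": joint torques, N m; "tcp_pos": TCP position; "tool_rot": TCP orientation; "wrist_force": force on the tool from outside, world axes, zero at the start; "wrist_torque": the same for the moment, N m; "gripper_width": finger opening in m.
Only numpy, scipy, OpenCV 4.12 (cv2) and the standard library are available. Lean on these libraries where they do the work, as an engineer would, in place of code of your own. Each camera call takes 0.05 s, during which the arm holds its last target. There are 200 camera calls.

## Task

Get the caddy ready for an eggshell-inlay session: stand the white-lidded jar in the large round well and the gold-lidded pot in the small round well, lay the grey rubbing stone flat in the rectangular bed, and lay the flat brush, centred, across both notches of the brush rest. Set the glass jar down gently, and leave the look-alikes, the black-lidded jar and the silver-lidded pot, standing where they are.

Things in the scene. Friction and masses are not known exactly. Their poses are not given: they have to be found in the camera images.
- white_jar: Screw-top glass jar with a WHITE lid (ivory contents), upright on the table: glass 50 mm diameter, lid 52 mm diameter from 42 to 60 mm height; about 0.16 kg. Origin: centre of its underside, z up.
- gold_pot: Small round black-lacquer pot with a GOLD-coloured lid: 33 mm diameter, 32 mm high, lid from 20 mm up; about 0.08 kg. Origin: centre of its underside, z up.
- stone: Grey rubbing stone, a rectangular block 60 mm (its x) x 30 mm (its y) x 26 mm high, lying flat; about 0.12 kg. Origin: centre of its underside.
- flat_brush: Flat lacquer brush lying on the table, 160 mm long along its x: red handle (x -80 to +15 mm, 22 mm wide, 12 mm thick), brass ferrule (to +35 mm, 26 mm wide), dark bristles (to +80 mm, 27 mm wide); about 0.05 kg. Origin: middle of its length, on its underside; grip across the handle there.
- black_jar: Look-alike: a jar just like white_jar but with a BLACK lid and dark contents. It does not belong in the caddy. Origin: centre of its underside, z up.
- silver_pot: Look-alike: a pot just like gold_pot but with a SILVER-coloured lid. It does not belong in the caddy. Origin: centre of its underside, z up.
- jar_insert: Square wooden caddy insert, 90 x 90 x 18 mm, with the LARGE round well in its centre: 69 mm diameter, 12 mm deep, blue floor 6 mm above the origin. The caddy, a fixed wooden tray 200 x 266 mm with walls 22 mm high, holds four square inserts two by two (92 mm apart, order shuffled) and the brush rest along one short side; same axes for all. Origin: centre of its underside, 4 mm above the table. 
- pot_insert: Square wooden caddy insert, 90 x 90 x 18 mm, with the SMALL round well in its centre: 49 mm diameter, 12 mm deep, red floor 6 mm above the origin. The fourth square insert, unlisted, is full of cork blocks up to 30 mm above the table. Origin: centre of its underside, 4 mm above the table. 
- stone_insert: Square wooden caddy insert, 90 x 90 x 18 mm, with a rectangular bed in its centre: 77 mm along its x, 47 mm along its y, 12 mm deep, green floor 6 mm above the origin. Origin: centre of its underside, 4 mm above the table. 
- brush_rest: Brush rest of the caddy: light-wood base 182 mm (its x) x 64 mm (its y) x 5 mm with two darker notched bars across it at x = -45 and +45 mm, each 12 mm thick. Each notch is 44 mm wide (y from -22 to +22 mm), its floor 22 mm and its cheeks 34 mm above the origin; a brush lies along x across both notches, either end first. Origin: centre of its underside, 4 mm above the table. 
Not all that is in view belongs to the job. What is shaped like the stone but brown or green is not meant.

How it is judged:
At the end, for the whole second after the job is handed in: Jar and gold pot upright on the floors of their own wells (within 12 mm, 7 degrees), stone flat in its bed (13 mm), brush flat in both notches (middle within 28 mm, 20 degrees), all at rest; black-lidded jar and silver-lidded pot upright, within 30 mm of where they stood (horizontal distance between white_jar and jar_insert below 0.012 m and z of white_jar in the frame of jar_insert between 0.003 and 0.01 m and angle between each of white_jar, gold_pot, stone, flat_brush, black_jar, silver_pot's own z axis and vertical below 0.12 rad and linear speed of each of white_jar, gold_pot, stone, flat_brush below 0.02 m/s and horizontal distance between gold_pot and pot_insert below 0.012 m and z of gold_pot in the frame of pot_insert between 0.003 and 0.01 m and horizontal distance between stone and stone_insert below 0.013 m and z of stone in the frame of stone_insert between 0.003 and 0.01 m and angle between the x axis of stone and the x axis of stone_insert, either way round below 0.6 rad and horizontal distance between flat_brush and brush_rest below 0.028 m and z of flat_brush in the frame of brush_rest between 0.018 and 0.027 m and angle between the x axis of flat_brush and the x axis of brush_rest, either way round below 0.35 rad and distance of each of black_jar, silver_pot from where it was at the start of the episode below 0.03 m); the robot touches nothing.
It fails at once if the glass jar is pressed or knocked into its insert with over 80 N (contact force between white_jar and jar_insert above 80 N).
It fails at once if the glass jar is dropped into the caddy (let fall from over about 20 mm) (contact force between white_jar and the fingers below 0.05 N and linear speed of white_jar above 0.6 m/s).
It fails at once if the black-lidded jar is knocked over or carried off (over 50 mm) (distance of black_jar from where it was at the start of the episode above 0.05 m or angle between black_jar's own z axis and vertical above 0.6 rad).
It fails at once if the silver-lidded pot is knocked over or carried off (over 50 mm) (distance of silver_pot from where it was at the start of the episode above 0.05 m or angle between silver_pot's own z axis and vertical above 0.6 rad).
It also fails if it takes over 109 s, if anything falls off the work surface, if the arm or the gripper's body presses on something with over 40 N, if the wrist force passes 120 N, or if a joint passes its speed limit or range.

## Working session

There is one attempt and no reset: what is moved stays moved. The work goes in short steps, Python scripts to look and compute and a tool call to move; the robot and the scene stay as the last step left them, time stands still between calls to the robot, and variables do not carry over. Pictures are saved under pics/ and viewed, about 12 in all and at most 16, crops included, and the job is handed in when it is done.

Besides the shell and the picture viewer there is one more tool, called by a JSON object that holds its "api" and its "payload", one argument or row to a line. play_rows: Moves the arm, as the interface text tells. Its arguments: {"type":"object","properties":{"steps":{"type":"array"},"grip_force":{"type":"number"}},"required":["steps"]}

```bash
ls; mkdir -p pics; python3 - <<'E'
from station import bot, optics
import cv2,numpy as np
s=bot.get_state();print({k:np.round(v,3) for k,v in s.items()},bot.tips_ahead)
for n in("scene","side"):
    im=optics.capture(n);cv2.imwrite(f"pics/{n}0.png",im[:,:,::-1])
    i=optics.camera_info(n);print(n,np.round(i["intrinsics"],1).tolist(),np.round(i["view"],3).tolist())
    for t in "white_jar gold_pot stone flat_brush black_jar silver_pot jar_insert pot_insert stone_insert brush_rest".split():
        print(t,[(np.round(d["uv"],1).tolist(),round(d["p"],2)) for d in optics.look_for(n,t)])
E
```

```text
pics
{'t': np.float64(0.0), 'joints': array([-1.206,  0.333, -0.065,  1.461,  0.022,  1.35 , -0.088]), 'qvel': array([-0.   , -0.001, -0.001,  0.001,  0.   , -0.   ,  0.   ]), 'effort': array([-1.0000e-03, -6.2544e+01,  4.9000e-02, -3.9161e+01,  1.6000e-02,
        1.0000e-02,  0.0000e+00]), 'tcp_pos': array([0.236, 0.578, 0.404]), 'tool_rot': array([ 0.83 ,  0.558, -0.001,  0.   ]), 'wrist_force': array([-0.14 ,  0.409,  0.094]), 'wrist_torque': array([-0.044,  0.068, -0.001]), 'gripper_width': np.float64(0.085)} 0.1734
scene [[452.2, 0.0, 283.4], [0.0, 452.2, 216.1], [0.0, 0.0, 1.0]] [[-0.781, 0.624, -0.004, 0.434], [0.52, 0.646, -0.559, -0.22], [-0.346, -0.439, -0.829, 1.313], [0.0, 0.0, 0.0, 1.0]]
white_jar [([226.0, 195.9], 0.9)]
gold_pot [([305.4, 208.7], 0.54)]
stone [([255.5, 140.1], 0.86), ([275.6, 174.0], 0.75), ([343.5, 196.0], 0.7)]
flat_brush []
black_jar [([206.0, 230.4], 0.66)]
silver_pot [([260.7, 221.3], 0.6)]
jar_insert [([344.5, 301.8], 0.6)]
pot_insert [([366.3, 258.6], 0.96)]
stone_insert [([383.7, 294.9], 0.66)]
brush_rest [([374.7, 335.9], 0.97)]
side [[523.6, 0.0, 289.0], [0.0, 523.6, 214.6], [0.0, 0.0, 1.0]] [[0.999, -0.035, 0.001, -0.532], [-0.022, -0.634, -0.773, 0.023], [0.028, 0.773, -0.634, 1.205], [0.0, 0.0, 0.0, 1.0]]
white_jar [([320.1, 270.9], 0.75)]
gold_pot [([248.8, 228.9], 0.71), ([248.7, 172.2], 0.32)]
stone [([228.0, 325.5], 0.97), ([247.2, 274.9], 0.81)]
flat_brush [([325.2, 357.7], 0.77)]
black_jar [([367.9, 246.4], 0.91)]
silver_pot [([308.5, 237.2], 0.59)]
jar_insert [([296.1, 156.4], 0.88)]
pot_insert [([245.5, 171.8], 0.71)]
stone_insert [([260.1, 152.9], 0.77)]
brush_rest [([287.2, 144.7], 0.93)]
```

View pics/scene0.png

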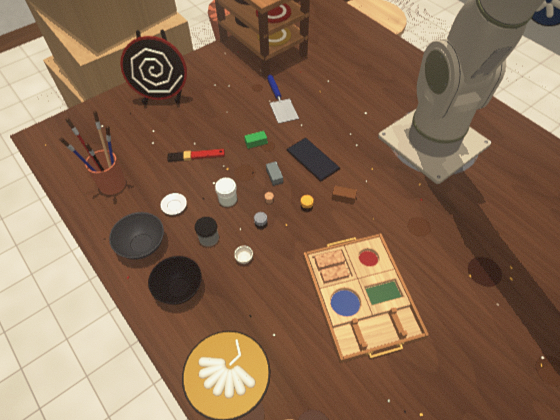

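View pics/side0.png

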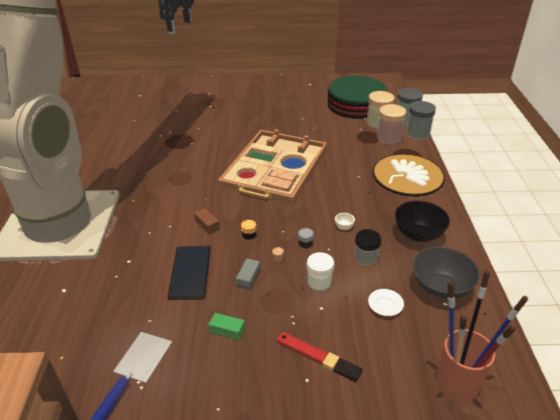

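Scene view: white jar (226,196), gold pot (306,203), grey stone (275,174), brush (195,155); the brown (345,196) and green (256,139) blocks are decoys. The caddy is at (365,295): blue well (346,302), red (369,258), green bed (383,292), rest at the bottom. The side view agrees.

```bash
cat > h.py <<'E'
from station import bot, optics
import cv2,numpy as np
from scipy.spatial.transform import Rotation as R
def ray(i,uv,z):
    V=np.array(i["view"]);K=np.array(i["intrinsics"])
    d=V[:3,:3].T@np.linalg.inv(K)@np.r_[uv,1.];c=-V[:3,:3].T@V[:3,3]
    return (c+d*(z-c[2])/d[2])
def proj(i,p):
    V=np.array(i["view"]);q=np.array(i["intrinsics"])@(V[:3,:3]@p+V[:3,3]);return q[:2]/q[2]
def blob(im,col,uv,r=60):
    "largest blob of a colour near uv"
    h=cv2.cvtColor(im,cv2.COLOR_RGB2HSV)
    lo,hi=dict(blue=((105,90,60),(125,255,255)),green=((60,60,30),(90,255,255)),red=((172,140,60),(180,255,255)))[col]
    m=cv2.inRange(h,lo,hi)
    if col=="red": m|=cv2.inRange(h,(0,190,60),(5,255,255))
    w=np.zeros_like(m);cv2.circle(w,tuple(int(a) for a in uv),r,255,-1);m&=w
    n,l,st,ce=cv2.connectedComponentsWithStats(m)
    k=1+np.argmax(st[1:,4]);return (l==k),ce[k],st[k,4]
def to_tool(p):
    "shift in cm (tool axes) from the present TCP to bring the TCP to p"
    s=bot.get_state();return R.from_quat(s["tool_rot"]).inv().apply(np.array(p)-s["tcp_pos"])*100
def yaw():
    x=R.from_quat(bot.get_state()["tool_rot"]).apply([1,0,0]);return np.arctan2(x[1],x[0])
E
python3 - <<'E'
from h import *
print("tool",np.round(R.from_quat(bot.get_state()["tool_rot"]).as_matrix(),3).tolist(),yaw())
Q=dict(white_jar=((226,196),(320,271),.03),black_jar=((206,230),(368,246),.03),gold_pot=((306,204),(249,229),.016),silver_pot=((260,220),(307,237),.016),stone=((275,174),(248,273),.013),flat_brush=((195,155),(318,357),.006))
I={n:optics.camera_info(n) for n in("scene","side")}
for t,(a,b,z) in Q.items():
    for n,uv in(("scene",a),("side",b)):
        im=optics.capture(n)
        ds=[d for d in optics.cut_out(n,t) if np.hypot(*(np.array(d["uv"])-uv))<12]
        if ds:
            m=ds[0]["mask"].astype(np.uint8);cs,_=cv2.findContours(m,0,1);c=max(cs,key=len)
            r=cv2.minAreaRect(c);uv=r[0]
            w=[ray(I[n],q,z) for q in cv2.boxPoints(r)];e=max(((w[k]-w[k-1]) for k in(0,1)),key=np.linalg.norm)
            print(t,n,"mask",m.sum(),np.round(uv,1),"len",np.linalg.norm(e).round(3),"ang",np.degrees(np.arctan2(e[1],e[0])).round(1),end=" ")
        else: print(t,n,"none",end=" ")
        print(np.round(ray(I[n],uv,z),3))
for n,L in(("scene",dict(blue=(346,302),red=(369,258),green=(383,292))),("side",dict(blue=(293,162),red=(247,173),green=(262,155)))):
    im=optics.capture(n)
    for c,uv in L.items():
        m,ce,a=blob(im,c,uv,22);print(n,c,a,ce.round(1),ray(I[n],ce,.012).round(3))
E
```

```text
tool [[0.378, 0.926, 0.0], [0.926, -0.378, 0.0], [0.0, 0.0, -1.0]] 1.1830179863830055
white_jar scene mask 525 [225.5 192. ] len 0.091 ang -123.8 [ 0.586 -0.202  0.03 ]
white_jar side mask 844 [321.  271.5] len 0.103 ang 86.4 [ 0.589 -0.2    0.03 ]
black_jar scene mask 545 [207.1 231.3] len 0.085 ang -106.0 [ 0.69  -0.131  0.03 ]
black_jar side mask 834 [368.  246.2] len 0.115 ang 79.4 [ 0.694 -0.13   0.03 ]
gold_pot scene none [ 0.441 -0.049  0.016]
gold_pot side mask 243 [249. 229.] len 0.062 ang 91.9 [ 0.441 -0.049  0.016]
silver_pot scene mask 173 [260.  220.5] len 0.045 ang -126.6 [ 0.565 -0.083  0.016]
silver_pot side none [ 0.569 -0.08   0.016]
stone scene mask 287 [274.1 173.9] len 0.081 ang -109.2 [ 0.442 -0.182  0.013]
stone side mask 461 [248.1 273.8] len 0.08 ang 73.7 [ 0.442 -0.185  0.013]
flat_brush scene mask 457 [195.9 154.9] len 0.159 ang 147.6 [ 0.569 -0.379  0.006]
flat_brush side mask 1343 [319.7 355.1] len 0.163 ang 147.0 [ 0.573 -0.381  0.006]
scene blue 535 [344.8 302.8] [0.548 0.213 0.012]Traceback (most recent call last):
  File "<stdin>", line 19, in <module>
  File "h.py", line 18, in blob
    k=1+np.argmax(st[1:,4]);return (l==k),ce[k],st[k,4]
        ~~~~~~~~~^^^^^^^^^^
    return _wrapfunc(a, 'argmax', axis=axis, out=out, **kwds)
    return bound(*args, **kwds)
ValueError: attempt to get argmax of an empty sequence
```

```bash
sed -i 's/(172,140,60),(180,255,255)/(165,120,60),(180,255,255)/; s/(0,190,60),(5,255,255)/(0,170,60),(6,255,255)/' h.py
python3 - <<'E'
from h import *
I={n:optics.camera_info(n) for n in("scene","side")}
for n,L in(("scene",dict(blue=(346,302),red=(369,258),green=(383,292))),("side",dict(blue=(293,162),red=(247,173),green=(262,155)))):
    im=optics.capture(n)
    for c,uv in L.items():
        print(im[uv[1],uv[0]],end=" ")
        try: m,ce,a=blob(im,c,uv,22);print(n,c,a,ce.round(1),ray(I[n],ce,.012).round(3))
        except Exception: print(n,c,"none",ray(I[n],uv,.012).round(3))
    for t in("jar_insert","pot_insert","stone_insert","brush_rest"):
        for d in optics.cut_out(n,t)[:1]:
            r=cv2.minAreaRect(max(cv2.findContours(d["mask"].astype(np.uint8),0,1)[0],key=len))
            w=[ray(I[n],q,.022) for q in cv2.boxPoints(r)]
            print(n,t,round(d["p"],2),d["mask"].sum(),np.round(np.mean(w,0),3),[(np.linalg.norm(w[k]-w[k-1]).round(3),np.degrees(np.arctan2(*(w[k]-w[k-1])[1::-1])).round(1)) for k in (0,1)])
E
```

```text
[ 91 104 152] scene blue 534 [344.8 302.8] [0.548 0.213 0.012]
[177  67  58] scene red 163 [367.9 258.2] [0.427 0.164 0.012]
[ 92 122  81] scene green none [0.462 0.248 0.012]
scene jar_insert 0.85 1535 [0.55  0.217 0.022] [(np.float64(0.095), np.float64(-116.0)), (np.float64(0.098), np.float64(158.7))]
scene pot_insert 0.84 1307 [0.429 0.165 0.022] [(np.float64(0.092), np.float64(-119.3)), (np.float64(0.103), np.float64(158.6))]
scene stone_insert 0.62 1618 [0.466 0.252 0.022] [(np.float64(0.105), np.float64(-113.4)), (np.float64(0.101), np.float64(164.2))]
[ 61  90 139] side blue 164 [292.8 163. ] [0.55  0.218 0.012]
[168  52  53] side red 52 [246.5 174.4] [0.429 0.169 0.012]
[ 66 112  73] side green 99 [261. 156.] [0.466 0.254 0.012]
side jar_insert 0.68 657 [0.55  0.212 0.022] [(np.float64(0.101), np.float64(156.7)), (np.float64(0.095), np.float64(82.2))]
side pot_insert 0.91 771 [0.428 0.164 0.022] [(np.float64(0.112), np.float64(158.5)), (np.float64(0.1), np.float64(86.4))]
side stone_insert 0.63 635 [0.466 0.248 0.022] [(np.float64(0.105), np.float64(155.4)), (np.float64(0.1), np.float64(84.5))]
side brush_rest 0.76 588 [0.545 0.318 0.022] [(np.float64(0.167), np.float64(157.6)), (np.float64(0.101), np.float64(84.4))]
```

{"api": "play_rows", "payload": {
  "steps": [
    [[-23.5,37,2.5,0,1],[-23.5,37,2.5,0,1],[-23.5,37,2.5,0,1],[-23.5,37,2.5,0,1],[-23.5,37,2.5,0,1],[-23.5,37,2.5,0,1],[-23.5,37,2.5,0,1],[-23.5,37,2.5,0,1],[-23.5,37,2.5,0,1],[-23.5,37,2.5,0,1]]
  ]
}}

```text
t: 3.68
tcp_pos: [0.4778, 0.2374, 0.3812]
tool_rot: [0.83, 0.558, 0.0, -0.0]
wrist_force: [1.4, 0.4, -0.4]
gripper_width: 0.0857
```

{"api": "play_rows", "payload": {
  "steps": [
    [[0,0,0,0,1],[0,0,0,0,1],[0,0,0,0,1],[0,0,0,0,1],[0,0,0,0,1],[0,0,0,0,1],[0,0,0,0,1],[0,0,0,0,1],[0,0,0,0,1],[0,0,0,0,1]]
  ]
}}

```text
t: 4.52
tcp_pos: [0.477, 0.2395, 0.381]
tool_rot: [0.83, 0.558, 0.0, -0.0]
wrist_force: [0.8, 0.4, -0.4]
gripper_width: 0.0858
```

```bash
python3 - <<'E'
from h import *
s=bot.get_state();print(s["t"],s["tcp_pos"],yaw())
i=optics.camera_info("wrist");im=optics.capture("wrist");cv2.imwrite("pics/w1.png",im[:,:,::-1])
V=np.array(i["view"]);print("cam at",-V[:3,:3].T@V[:3,3],"axis",V[2,:3],i["intrinsics"][0][0])
for n,p in dict(blue=(.549,.215,.012),red=(.428,.165,.012),green=(.465,.25,.012)).items():
    uv=proj(i,p);print(n,uv.round(1))
    try: m,ce,a=blob(im,n,uv,90);print(a,ce,ray(i,ce,.012).round(4))
    except Exception as e:print(e)
for t in("jar_insert","pot_insert","stone_insert","brush_rest"):
    for d in optics.cut_out("wrist",t)[:1]:
        r=cv2.minAreaRect(max(cv2.findContours(d["mask"].astype(np.uint8),0,1)[0],key=len))
        w=[ray(i,q,.022) for q in cv2.boxPoints(r)]
        print(t,round(d["p"],2),np.round(np.mean(w,0),3),[(np.linalg.norm(w[k]-w[k-1]).round(3),np.degrees(np.arctan2(*(w[k]-w[k-1])[1::-1])).round(1)) for k in (0,1)])
E
```

```text
4.5167 [0.4770096  0.23945354 0.3809726 ] 1.1831272821278769
cam at [0.41576538 0.26264225 0.34916094] axis [ 0.24170097 -0.09829797 -0.96535908] 374.07664675240403
blue [279.7 261. ]
2619 [274.03741886 262.59870179] [0.5484 0.2093 0.012 ]
red [178.3 165.2]
1853 [175.5008095  165.34052887] [0.4272 0.1626 0.012 ]
green [280.8 167.5]
attempt to get argmax of an empty sequence
jar_insert 0.75 [0.547 0.212 0.022] [(np.float64(0.094), np.float64(-113.2)), (np.float64(0.092), np.float64(155.2))]
pot_insert 0.9 [0.427 0.162 0.022] [(np.float64(0.09), np.float64(151.6)), (np.float64(0.091), np.float64(67.8))]
stone_insert 0.8 [0.463 0.247 0.022] [(np.float64(0.095), np.float64(-113.1)), (np.float64(0.09), np.float64(155.0))]
brush_rest 0.61 [0.534 0.305 0.022] [(np.float64(0.079), np.float64(-115.4)), (np.float64(0.175), np.float64(157.1))]
```

View pics/w1.png

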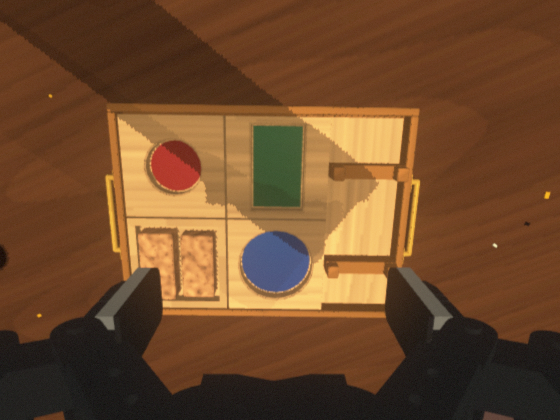

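The wrist view confirms the layout: red well (175,165), blue well (275,262), green bed (278,166) with its long side along tool y, rest bars at (365,173) and (365,268). All agree to about 3 mm.

{"api": "play_rows", "payload": {
  "steps": [
    [[-32.5,18,0,0,1],[-32.5,18,0,0,1],[-32.5,18,0,0,1],[-32.5,18,0,0,1],[-32.5,18,0,0,1],[-32.5,18,0,0,1],[-32.5,18,0,0,1],[-32.5,18,0,0,1],[-32.5,18,0,0,1],[-32.5,18,0,0,1]]
  ]
}}

```text
t: 5.6
tcp_pos: [0.5199, -0.1378, 0.3814]
tool_rot: [0.833, 0.554, -0.001, 0.002]
wrist_force: [-0.5, -1.4, -0.3]
gripper_width: 0.0852
```

```bash
cat >> h.py <<'E'
def look(pts,name):
    "wrist masks: centre, long side and angle at height z"
    s=bot.get_state();print(round(s["t"],2),s["tcp_pos"].round(4),round(yaw(),4),np.abs(s["qvel"]).max().round(3))
    i=optics.camera_info("wrist");im=optics.capture("wrist");cv2.imwrite(f"pics/{name}.png",im[:,:,::-1])
    for t,p in pts.items():
        uv=proj(i,np.array(p));ds=sorted(optics.cut_out("wrist",t),key=lambda d:np.hypot(*(np.array(d["uv"])-uv)))
        print(t,"expect",uv.round(0),end=" ")
        if not ds: print("none");continue
        r=cv2.minAreaRect(max(cv2.findContours(ds[0]["mask"].astype(np.uint8),0,1)[0],key=len))
        w=[ray(i,q,p[2]) for q in cv2.boxPoints(r)]
        print("seen",np.round(r[0]),round(ds[0]["p"],2),np.round(np.mean(w,0),4),[(np.linalg.norm(w[k]-w[k-1]).round(3),np.degrees(np.arctan2(*(w[k]-w[k-1])[1::-1])).round(1)) for k in (0,1)])
E
python3 - <<'E'
from h import *
look(dict(white_jar=(.588,-.201,.045),gold_pot=(.441,-.049,.02),stone=(.442,-.183,.02),black_jar=(.692,-.13,.045),silver_pot=(.567,-.082,.02)),"w2")
E
```

```text
5.6 [ 0.5199 -0.1378  0.3814] 1.1732 0.134
white_jar expect [240. 286.] seen [237. 278.] 0.64 [ 0.5808 -0.2011  0.045 ] [(np.float64(0.073), np.float64(154.5)), (np.float64(0.053), np.float64(67.3))]
gold_pot expect [339.  56.] seen [334.  53.] 0.93 [ 0.4373 -0.052   0.02  ] [(np.float64(0.035), np.float64(-112.8)), (np.float64(0.035), np.float64(158.8))]
stone expect [193. 122.] seen [190. 122.] 0.65 [ 0.4407 -0.1848  0.02  ] [(np.float64(0.031), np.float64(155.8)), (np.float64(0.064), np.float64(70.4))]
black_jar expect [355. 353.] seen [350. 344.] 0.8 [ 0.6828 -0.1309  0.045 ] [(np.float64(0.088), np.float64(165.3)), (np.float64(0.054), np.float64(75.2))]
silver_pot expect [353. 208.] seen [349. 206.] 0.66 [ 0.5636 -0.0845  0.02  ] [(np.float64(0.04), np.float64(-157.7)), (np.float64(0.031), np.float64(114.1))]
```

View pics/w2.png

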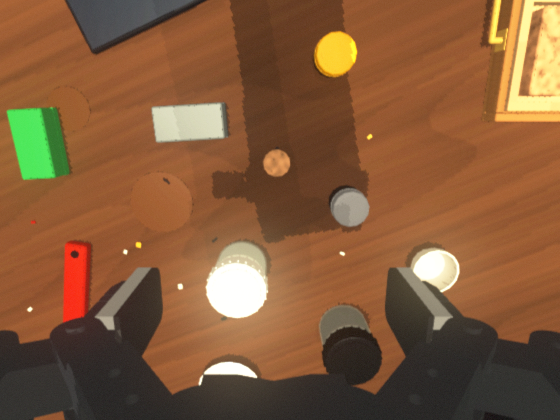

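Wrist view: white lid (238,290), gold pot (335,54), stone (190,122) with its long side at about 70°, silver pot (350,207), black jar (351,350). All as predicted. Jar first.

{"api": "play_rows", "payload": {
  "steps": [
    [[-3,8.5,0,0,1],[-3,8.5,4,0,1],[-3,8.5,8,0,1],[-3,8.5,10,0,1],[-3,8.5,10,0,1],[-3,8.5,10,0,1],[-3,8.5,10,0,1],[-3,8.5,10,0,1],[-3,8.5,10,0,1],[-3,8.5,10,0,1]]
  ]
}}

```text
t: 6.73
tcp_pos: [0.5885, -0.1892, 0.2828]
tool_rot: [0.83, 0.558, 0.001, 0.001]
wrist_force: [0.5, -0.0, -0.4]
gripper_width: 0.0856
```

```bash
python3 - <<'E'
from h import *
look(dict(white_jar=(.588,-.201,.06)),"w3")
print(to_tool((.588,-.201,.203)), bot.get_state()["joints"].round(2))
E
```

```text
6.73 [ 0.5885 -0.1892  0.2828] 1.1836 0.01
white_jar expect [255. 242.] seen [254. 228.] 0.85 [ 0.5815 -0.1995  0.06  ] [(np.float64(0.054), np.float64(-160.6)), (np.float64(0.055), np.float64(112.4))]
[-1.0968278   0.40384376  7.90060095] [-0.17  0.44  0.52  1.65 -0.24  1.11  1.6 ]
```

View pics/w3.png

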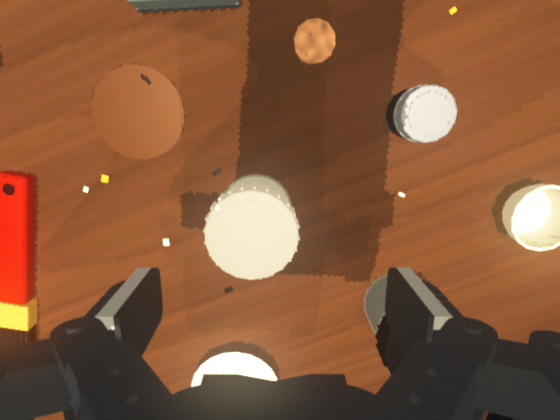

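{"api": "play_rows", "payload": {
  "steps": [
    [[-1.2,0.1,0,0,1],[-1.2,0.1,2,0,1],[-1.2,0.1,4,0,1],[-1.2,0.1,6,0,1],[-1.2,0.1,7.9,0,1],[-1.2,0.1,7.9,0,1],[-1.2,0.1,7.9,0,1],[-1.2,0.1,7.9,0,-1],[-1.2,0.1,7.9,0,-1],[-1.2,0.1,7.9,0,-1]]
  ],
  "grip_force": 40
}}

```text
t: 7.67
tcp_pos: [0.5849, -0.2013, 0.2033]
tool_rot: [0.83, 0.558, 0.001, 0.001]
wrist_force: [1.2, 2.0, 5.0]
gripper_width: 0.0517
```

{"api": "play_rows", "payload": {
  "steps": [
    [[0,0,0,0,-1],[0,0,0,0,-1],[0,0,0,0,-1],[0,0,0,0,-1],[0,0,-1,0,-1],[0,0,-2,0,-1],[0,0,-4,0,-1],[0,0,-6,0,-1],[0,0,-8,0,-1],[0,0,-9,0,-1]]
  ]
}}

```text
t: 8.5
tcp_pos: [0.585, -0.2014, 0.2956]
tool_rot: [0.83, 0.558, 0.001, 0.001]
wrist_force: [0.8, 0.3, -1.3]
gripper_width: 0.051
```

```bash
python3 - <<'E'
from h import *
s=bot.get_state();print(s["tcp_pos"],yaw(),s["gripper_width"]);print(to_tool((.548,.213,.29)))
E
```

```text
[ 0.58498365 -0.20139344  0.2956423 ] 1.1827924324751313 0.05097781781434295
[ 36.95923261 -19.10381692   0.52417282]
```

{"api": "play_rows", "payload": {
  "steps": [
    [[2,-1,0,0,-1],[5,-2.5,0,0,-1],[8,-4,0,0,-1],[11,-5.5,0,0,-1],[14,-7,0,0,-1],[17,-8.7,0,0,-1],[20,-10.3,0,0,-1],[23,-12,0,0,-1],[26,-13.5,0,0,-1],[29,-15,0,0,-1]]
  ]
}}

```text
t: 9.33
tcp_pos: [0.5548, 0.1258, 0.2926]
tool_rot: [0.83, 0.558, 0.0, -0.0]
wrist_force: [0.4, 0.3, -2.0]
gripper_width: 0.0508
```

{"api": "play_rows", "payload": {
  "steps": [
    [[2.5,-1.3,0,0,-1],[4.5,-2.3,0,0,-1],[6.5,-3.3,0,0,-1],[8,-4.1,0,0,-1],[8,-4.1,0,0,-1],[8,-4.1,0,0,-1],[8,-4.1,0,0,-1],[8,-4.1,0,0,-1],[8,-4.1,0,0,-1],[8,-4.1,0,0,-1]]
  ]
}}

```text
t: 10.17
tcp_pos: [0.5478, 0.2129, 0.2921]
tool_rot: [0.83, 0.557, 0.0, 0.0]
wrist_force: [0.3, 0.8, -1.1]
gripper_width: 0.0506
```

```bash
python3 - <<'E'
from h import *
s=bot.get_state();print(s["tcp_pos"],yaw(),s["gripper_width"],s["t"]);print(to_tool((.548,.213,.215)))
i=optics.camera_info("wrist");im=optics.capture("wrist");print(proj(i,np.array((.548,.213,.012))))
for d in(np.array((.548,.213,.012)),):
    m,ce,a=blob(im,"blue",proj(i,d),130);print(a,ce)
    e=cv2.fitEllipse(cv2.convexHull(np.argwhere(m)[:,::-1].astype(np.int32)));print(e,ray(i,e[0],.012))
cv2.imwrite("pics/w4.png",im[:,:,::-1])
E
```

```text
[0.54784523 0.21292037 0.29210566] 1.1817189116330922 0.05063761744265179 10.1667
[0.01277492 0.01012441 7.7105689 ]
[275.85477087 208.84762046]
2310 [277.62900433 185.37748918]
((277.41375732421875, 194.23941040039062), (59.14826965332031, 82.42633819580078), 107.63127899169922) [0.53890003 0.21785893 0.012     ]
```

View pics/w4.png

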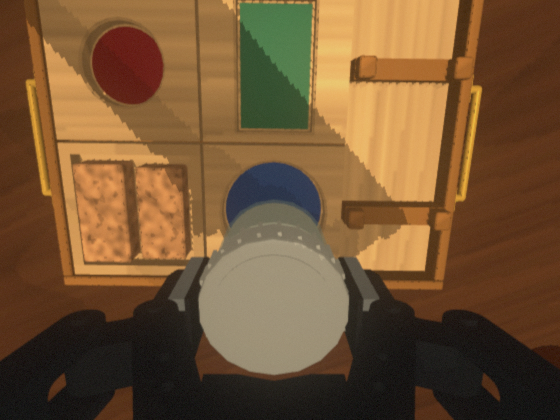

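```bash
python3 - <<'E'
from h import *
i=optics.camera_info("wrist");s=bot.get_state()["tcp_pos"]
print(proj(i,np.array((.548,.213,.022))),proj(i,np.r_[s[:2],.149]), "scale", proj(i,np.r_[s[:2],.149])-proj(i,np.r_[s[0]+.0093,s[1]-.0038,.149]))
a=np.radians(np.arange(0,360,2));c=np.array([proj(i,np.array((s[0]+.026*np.cos(t),s[1]+.026*np.sin(t),.149))) for t in a]);print(c.min(0),c.max(0))
a=np.array([proj(i,np.array((.548+.0345*np.cos(t),.213+.0345*np.sin(t),.022))) for t in a]);print(a.min(0),a.max(0))
E
```

```text
[275.70442901 212.90877919] [278.28930754 313.67387511] scale [  0.06723383 -26.42761186]
[200.04566283 239.8123901 ] [356.54469373 379.89770035]
[223.44846515 160.66370638] [327.96108286 261.48045465]
```

{"api": "play_rows", "payload": {
  "steps": [
    [[0,0.3,1,0,-1],[0,0.3,2.5,0,-1],[0,0.3,4,0,-1],[0,0.3,5,0,-1],[0,0.3,6,0,-1],[0,0.3,6.6,0,-1],[0,0.3,7.1,0,-1],[0,0.3,7.4,0,-1],[0,0.3,7.6,0,-1],[0,0.3,7.7,0,-1]]
  ]
}}

```text
t: 11.05
tcp_pos: [0.5506, 0.2127, 0.2151]
tool_rot: [0.83, 0.558, 0.0, -0.0]
wrist_force: [-0.3, 0.2, -0.9]
gripper_width: 0.0511
```

{"api": "play_rows", "payload": {
  "steps": [
    [[0,0,0.05,0,-1],[0,0,0.1,0,-1],[0,0,0.15,0,-1],[0,0,0.2,0,-1],[0,0,0.2,0,-1],[0,0,0.2,0,-1],[0,0,0.2,0,-1],[0,0,0.2,0,-1],[0,0,0.2,0,-1],[0,0,0.2,0,-1]]
  ]
}}

```text
t: 11.88
tcp_pos: [0.5506, 0.2127, 0.2135]
tool_rot: [0.83, 0.558, 0.0, -0.0]
wrist_force: [-1.7, -0.2, 6.0]
gripper_width: 0.0509
```

{"api": "play_rows", "payload": {
  "steps": [
    [[0,0,0,0,0],[0,0,0,0,0.4],[0,0,0,0,0.8],[0,0,0,0,0.8],[0,0,0,0,0.8],[0,0,-0.5,0,0.8],[0,0,-2,0,0.8],[0,0,-4,0,0.8],[0,0,-7,0,1],[0,0,-9,0,1]]
  ]
}}

```text
t: 12.72
tcp_pos: [0.5507, 0.2125, 0.3055]
tool_rot: [0.83, 0.557, 0.001, 0.0]
wrist_force: [1.1, -0.0, 0.2]
gripper_width: 0.086
```

```bash
python3 - <<'E'
from h import *
look(dict(white_jar=(.549,.213,.07)),"w5")
print(to_tool((.44,-.05,.30)), bot.get_state()["gripper_width"])
im=optics.capture("side")
for d in optics.cut_out("side","white_jar"):print(d["uv"],d["p"],ray(optics.camera_info("side"),d["uv"],.04))
E
```

```text
12.72 [0.5507 0.2125 0.3055] 1.1827 0.438
white_jar expect [275. 225.] seen [274. 220.] 0.91 [0.5467 0.2131 0.07  ] [(np.float64(0.056), np.float64(-159.9)), (np.float64(0.053), np.float64(112.6))]
[-28.55108683  -0.37877557   0.56973063] 0.08511411660659905
[293.7, 155.3] 0.69 [0.55179758 0.2113005  0.04      ]
```

{"api": "play_rows", "payload": {
  "steps": [
    [[-4,0,0,0,1],[-8,-0.2,0,0,1],[-12,-0.4,0,0,1],[-16,-0.4,0,0,1],[-20,-0.4,1,0,1],[-24,-0.4,3,0,1],[-27,-0.4,5,0,1],[-28.5,-0.4,6,0,1],[-28.5,-0.4,6,0,1],[-28.5,-0.4,6,0,1]]
  ]
}}

```text
t: 13.75
tcp_pos: [0.4382, -0.0501, 0.242]
tool_rot: [0.831, 0.557, -0.001, -0.001]
wrist_force: [0.2, 0.7, -0.0]
gripper_width: 0.0853
```

```bash
python3 - <<'E'
from h import *
look(dict(gold_pot=(.44,-.05,.032)),"w6")
print(to_tool((.44,-.05,.187)))
E
```

```text
13.75 [ 0.4382 -0.0501  0.242 ] 1.1813 0.038
gold_pot expect [279. 248.] seen [273. 238.] 0.59 [ 0.4343 -0.0507  0.032 ] [(np.float64(0.038), np.float64(156.4)), (np.float64(0.03), np.float64(67.7))]
[-0.0918904   0.10630248  5.60526002]
```

View pics/w6.png

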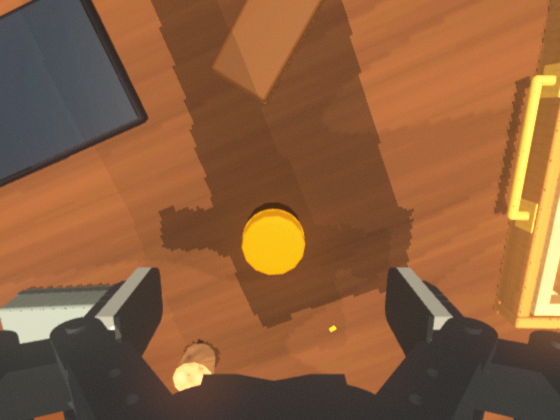

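{"api": "play_rows", "payload": {
  "steps": [
    [[-0.2,-0.2,1,0,1],[-0.2,-0.2,2.5,0,1],[-0.2,-0.2,4,0,1],[-0.2,-0.2,5,0,1],[-0.2,-0.2,5.6,0,1],[-0.2,-0.2,5.6,0,1],[-0.2,-0.2,5.6,0,-1],[-0.2,-0.2,5.6,0,-1],[-0.2,-0.2,5.6,0,-1],[-0.2,-0.2,5.6,0,-1]]
  ],
  "grip_force": 30
}}

```text
t: 14.68
tcp_pos: [0.4366, -0.0508, 0.1875]
tool_rot: [0.83, 0.558, 0.001, 0.0]
wrist_force: [0.2, -0.8, 0.7]
gripper_width: 0.0385
```

{"api": "play_rows", "payload": {
  "steps": [
    [[0,0,0,0,-1],[0,0,0,0,-1],[0,0,0,0,-1],[0,0,0,0,-1],[0,0,-1,0,-1],[0,0,-2,0,-1],[0,0,-4,0,-1],[0,0,-6,0,-1],[0,0,-7,0,-1],[0,0,-7,0,-1]]
  ]
}}

```text
t: 15.52
tcp_pos: [0.4372, -0.0509, 0.2595]
tool_rot: [0.83, 0.558, 0.002, 0.001]
wrist_force: [0.6, 0.2, -0.9]
gripper_width: 0.0317
```

```bash
python3 - <<'E'
from h import *
s=bot.get_state();print(s["tcp_pos"],yaw(),s["gripper_width"],s["t"]);print(to_tool((.428,.164,.257)))
E
```

```text
[ 0.43720565 -0.05087113  0.2595209 ] 1.1829500290487354 0.03168369302501379 15.5167
[19.54217998 -8.97962428  0.27671722]
```

{"api": "play_rows", "payload": {
  "steps": [
    [[2,-1,0,0,-1],[5,-2.3,0,0,-1],[8,-3.7,0,0,-1],[11,-5,0,0,-1],[14,-6.4,0,0,-1],[17,-7.8,0,0,-1],[19,-8.7,0,0,-1],[19.5,-9,0,0,-1],[19.5,-9,0,0,-1],[19.5,-9,0,0,-1]]
  ]
}}

```text
t: 16.35
tcp_pos: [0.4266, 0.163, 0.2564]
tool_rot: [0.83, 0.558, -0.001, 0.0]
wrist_force: [0.7, -0.2, -0.1]
gripper_width: 0.0316
```

```bash
python3 - <<'E'
from h import *
s=bot.get_state();t=s["tcp_pos"];print(t,yaw(),s["gripper_width"],np.abs(s["qvel"]).max());print(to_tool((.428,.164,.199)))
i=optics.camera_info("wrist");im=optics.capture("wrist");cv2.imwrite("pics/w7.png",im[:,:,::-1])
a=np.radians(np.arange(0,360,2))
def ci(x,y,z,r):
    c=np.array([proj(i,np.array((x+r*np.cos(q),y+r*np.sin(q),z))) for q in a]);return c.min(0).round(),c.max(0).round()
print("rim",ci(.428,.164,.022,.0245),"lid",ci(t[0],t[1],t[2]-.1555,.0165), "scale",proj(i,np.r_[t[:2],.1])-proj(i,np.r_[t[0]+.0093,t[1]-.0038,.1]))
E
```

```text
[0.42660291 0.16304103 0.25635204] 1.1830145499075204 0.031579217207350886 0.018106749231982456
[0.14810829 0.09596598 5.73499163]
rim (array([236., 189.]), array([322., 271.])) lid (array([233., 254.]), array([324., 336.])) scale [  0.08785081 -24.36210593]
```

View pics/w7.png

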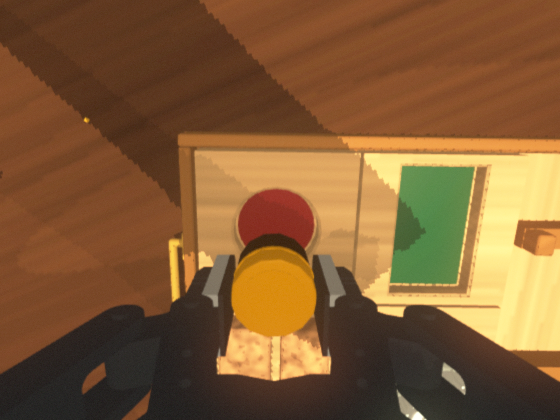

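{"api": "play_rows", "payload": {
  "steps": [
    [[0.1,0.1,1,0,-1],[0.1,0.1,2,0,-1],[0.1,0.1,3,0,-1],[0.1,0.1,4,0,-1],[0.1,0.1,4.8,0,-1],[0.1,0.1,5.3,0,-1],[0.1,0.1,5.6,0,-1],[0.1,0.1,5.8,0,-1],[0.1,0.1,5.9,0,-1],[0.1,0.1,5.9,0,-1]]
  ]
}}

```text
t: 17.23
tcp_pos: [0.4282, 0.1644, 0.1981]
tool_rot: [0.83, 0.558, 0.0, -0.0]
wrist_force: [0.3, -0.8, -1.2]
gripper_width: 0.0312
```

{"api": "play_rows", "payload": {
  "steps": [
    [[0,0,0,0,-0.1],[0,0,0,0,0.1],[0,0,0,0,0.3],[0,0,0,0,0.3],[0,0,-0.2,0,0.3],[0,0,-1,0,0.3],[0,0,-3,0,0.3],[0,0,-6,0,0.3],[0,0,-8,0,0.6],[0,0,-9,0,1]]
  ]
}}

```text
t: 18.07
tcp_pos: [0.4287, 0.1644, 0.2912]
tool_rot: [0.83, 0.557, 0.002, -0.0]
wrist_force: [0.1, -0.0, -0.1]
gripper_width: 0.0776
```

```bash
python3 - <<'E'
from h import *
look(dict(gold_pot=(.428,.164,.042)),"w8")
print(to_tool((.442,-.184,.28)), bot.get_state()["joints"].round(2))
E
```

```text
18.07 [0.4287 0.1644 0.2912] 1.1826 0.229
gold_pot expect [274. 220.] seen [272. 217.] 0.67 [0.4263 0.1637 0.042 ] [(np.float64(0.037), np.float64(156.6)), (np.float64(0.031), np.float64(67.7))]
[-31.76066516  14.4213406    0.90412915] [-0.79  0.06  0.33  2.04 -0.02  1.04  0.74]
```

{"api": "play_rows", "payload": {
  "steps": [
    [[-3,1,0,0.1,1],[-6.5,2.7,0,0.22,1],[-10,4.5,0,0.34,1],[-13.5,6.2,0,0.46,1],[-17,8,0,0.58,1],[-20.5,9.5,0,0.7,1],[-24,11,0,0.82,1],[-27,12.4,0,0.94,1],[-30,13.7,0,1.06,1],[-31.7,14.4,0,1.18,1]]
  ]
}}

```text
t: 19.0
tcp_pos: [0.4405, -0.187, 0.287]
tool_rot: [1.0, -0.003, -0.001, 0.001]
wrist_force: [0.5, -0.1, 0.5]
gripper_width: 0.0853
```

{"api": "play_rows", "payload": {
  "steps": [
    [[0,0,0,0.12,1],[0,0,0,0.24,1],[0,0,0,0.34,1],[0,0,1,0.34,1],[0,0,2,0.34,1],[0,0,3,0.34,1],[0,0,4,0.34,1],[0,0,4,0.34,1],[0,0,4,0.34,1],[0,0,4,0.34,1]]
  ]
}}

```text
t: 19.83
tcp_pos: [0.4416, -0.1837, 0.248]
tool_rot: [0.986, -0.167, -0.0, 0.0]
wrist_force: [-0.0, -0.1, 0.7]
gripper_width: 0.0853
```

```bash
python3 - <<'E'
from h import *
print(np.degrees(yaw()),bot.get_state()["joints"].round(2))
look(dict(stone=(.442,-.184,.026)),"w9")
print(to_tool((.442,-.184,.187)))
E
```

```text
-19.28326724114551 [-0.39  0.2   0.76  2.05 -0.17  0.95  0.12]
19.83 [ 0.4416 -0.1837  0.248 ] -0.3366 0.014
stone expect [274. 234.] seen [272. 231.] 0.74 [ 0.4413 -0.1831  0.026 ] [(np.float64(0.063), np.float64(69.5)), (np.float64(0.029), np.float64(-19.3))]
[0.03090827 0.01946794 6.13673032]
```

View pics/w9.png

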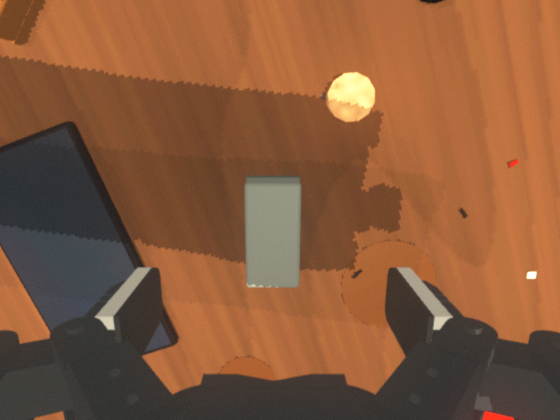

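{"api": "play_rows", "payload": {
  "steps": [
    [[0,0,1,0,1],[0,0,2.5,0,1],[0,0,4,0,1],[0,0,5.3,0,1],[0,0,6.1,0,1],[0,0,6.1,0,1],[0,0,6.1,0,-1],[0,0,6.1,0,-1],[0,0,6.1,0,-1],[0,0,6.1,0,-1]]
  ],
  "grip_force": 40
}}

```text
t: 20.77
tcp_pos: [0.4418, -0.1836, 0.1875]
tool_rot: [0.986, -0.168, 0.001, -0.0]
wrist_force: [-0.7, 0.2, 0.0]
gripper_width: 0.0387
```

{"api": "play_rows", "payload": {
  "steps": [
    [[0,0,0,0,-1],[0,0,0,0,-1],[0,0,0,0,-1],[0,0,0,0,-1],[0,0,-1,0,-1],[0,0,-2.5,0,-1],[0,0,-4.5,0,-1],[0,0,-6.5,0,-1],[0,0,-8,0,-1],[0,0,-9,0,-1]]
  ]
}}

```text
t: 21.6
tcp_pos: [0.4416, -0.1839, 0.2789]
tool_rot: [0.986, -0.168, 0.001, -0.0]
wrist_force: [0.6, 0.8, -1.9]
gripper_width: 0.0288
```

```bash
python3 - <<'E'
from h import *
s=bot.get_state();print(s["tcp_pos"],np.degrees(yaw()),s["gripper_width"],s["t"]);print(to_tool((.4645,.249,.277)))
E
```

```text
[ 0.44158811 -0.18390618  0.27894726] -19.332067021264926 0.028753581854125337 21.6
[-12.16936246 -41.60805554   0.20339184]
```

{"api": "play_rows", "payload": {
  "steps": [
    [[-0.8,-2.5,0,-0.08,-1],[-1.7,-5.8,0,-0.19,-1],[-2.6,-9.1,0,-0.3,-1],[-3.6,-12.4,0,-0.41,-1],[-4.6,-15.7,0,-0.52,-1],[-5.5,-19,0,-0.63,-1],[-6.5,-22.3,0,-0.74,-1],[-7.5,-25.6,0,-0.85,-1],[-8.5,-29,0,-0.96,-1],[-9.4,-32.2,0,-1.05,-1]]
  ]
}}

```text
t: 22.43
tcp_pos: [0.4587, 0.1533, 0.2772]
tool_rot: [0.936, 0.352, -0.0, -0.0]
wrist_force: [1.2, -0.3, -1.6]
gripper_width: 0.0286
```

```bash
python3 - <<'E'
from h import *
s=bot.get_state();print(s["tcp_pos"],np.degrees(yaw()),s["gripper_width"],s["t"]);print(to_tool((.4645,.249,.277)))
E
```

```text
[0.45874454 0.15331687 0.27717674] 41.20406553410417 0.028646578383326467 22.4333
[ 6.73607848 -6.81975272  0.01992602]
```

{"api": "play_rows", "payload": {
  "steps": [
    [[2,-2,0,-0.11,-1],[4,-4,0,-0.22,-1],[6,-6,0,-0.33,-1],[6.7,-6.8,0,-0.42,-1],[6.7,-6.8,0,-0.455,-1],[6.7,-6.8,0,-0.455,-1],[6.7,-6.8,0,-0.455,-1],[6.7,-6.8,0,-0.455,-1],[6.7,-6.8,0,-0.455,-1],[6.7,-6.8,0,-0.455,-1]]
  ]
}}

```text
t: 23.27
tcp_pos: [0.4655, 0.2462, 0.2771]
tool_rot: [0.835, 0.551, 0.0, -0.0]
wrist_force: [0.4, -0.7, -2.0]
gripper_width: 0.029
```

```bash
python3 - <<'E'
from h import *
s=bot.get_state();t=s["tcp_pos"];print(t,np.degrees(yaw()),s["gripper_width"],np.abs(s["qvel"]).max());print(to_tool((.4645,.249,.199)))
i=optics.camera_info("wrist");im=optics.capture("wrist");cv2.imwrite("pics/w10.png",im[:,:,::-1])
def bx(c,z,a,l,w):
    u=np.array((np.cos(a),np.sin(a)));v=np.array((-u[1],u[0]))
    return [proj(i,np.r_[c+p*l/2*u+q*w/2*v,z]).round().tolist() for p,q in((-1,-1),(-1,1),(1,1),(1,-1))]
print("bed",bx(np.array((.4645,.249)),.022,np.radians(157.3),.077,.047));print("stone top",bx(t[:2],t[2]-.1615,yaw()+np.pi/2,.06,.03))
E
```

```text
[0.46551845 0.24617157 0.27709009] 66.83755600240683 0.029015101201092918 0.004481309148810805
[ 0.21911117 -0.20532723  7.80902215]
bed [[316.0, 273.0], [243.0, 273.0], [240.0, 154.0], [319.0, 153.0]]
stone top [[315.0, 356.0], [240.0, 356.0], [236.0, 212.0], [320.0, 212.0]]
```

View pics/w10.png

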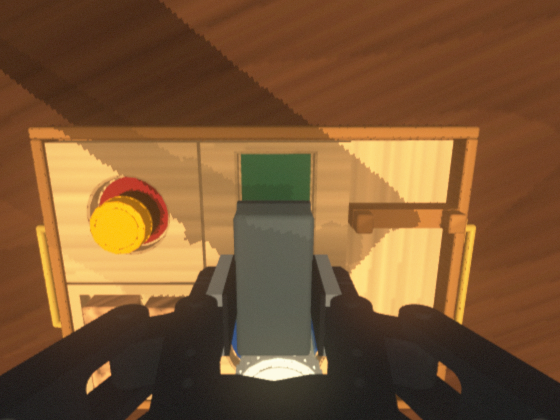

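{"api": "play_rows", "payload": {
  "steps": [
    [[0.2,-0.2,1.5,0,-1],[0.2,-0.2,3,0,-1],[0.2,-0.2,4.5,0,-1],[0.2,-0.2,5.7,0,-1],[0.2,-0.2,6.6,0,-1],[0.2,-0.2,7.2,0,-1],[0.2,-0.2,7.5,0,-1],[0.2,-0.2,7.7,0,-1],[0.2,-0.2,7.8,0,-1],[0.2,-0.2,7.9,0,-1]]
  ]
}}

```text
t: 24.15
tcp_pos: [0.4646, 0.2494, 0.1984]
tool_rot: [0.834, 0.551, 0.0, -0.0]
wrist_force: [0.5, -0.4, -2.0]
gripper_width: 0.0285
```

{"api": "play_rows", "payload": {
  "steps": [
    [[0,0,0,0,-0.1],[0,0,0,0,0.1],[0,0,0,0,0.2],[0,0,0,0,0.2],[0,0,-0.2,0,0.2],[0,0,-1,0,0.2],[0,0,-3,0,0.2],[0,0,-6,0,0.2],[0,0,-9,0,0.6],[0,0,-11,0,1]]
  ]
}}

```text
t: 24.98
tcp_pos: [0.4648, 0.2492, 0.3115]
tool_rot: [0.834, 0.551, 0.001, -0.0]
wrist_force: [0.8, 0.4, 0.4]
gripper_width: 0.0735
```

```bash
python3 - <<'E'
from h import *
look(dict(stone=(.4645,.249,.036)),"w11")
print(to_tool((.571,-.38,.30)), bot.get_state()["joints"].round(2))
E
```

```text
24.98 [0.4648 0.2492 0.3115] 1.1676 0.47
stone expect [274. 210.] seen [272. 207.] 0.97 [0.4633 0.2482 0.036 ] [(np.float64(0.063), np.float64(155.9)), (np.float64(0.029), np.float64(66.9))]
[-53.78318921  34.40140404   1.0263812 ] [-0.86  0.19  0.31  1.85 -0.07  1.1   0.64]
```

View pics/w11.png

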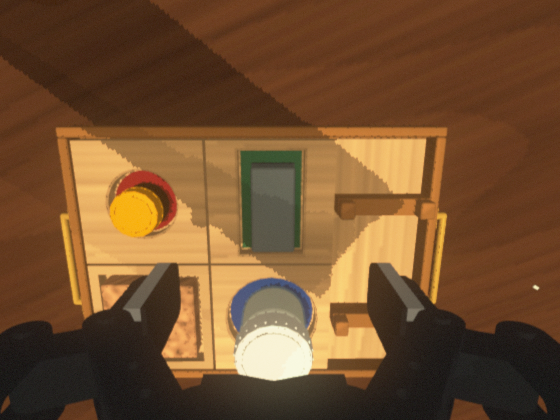

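{"api": "play_rows", "payload": {
  "steps": [
    [[-3.4,2.2,0,0,1],[-6.8,4.4,0,0,1],[-10.2,6.6,0,0,1],[-13.6,8.8,0,0,1],[-17,11,0,0,1],[-20.4,13.2,0,0,1],[-23.8,15.4,0,0,1],[-27.2,17.6,0,0,1],[-30.6,19.8,0,0,1],[-34,22,0,0,1]]
  ]
}}

```text
t: 25.92
tcp_pos: [0.5333, -0.1517, 0.308]
tool_rot: [0.834, 0.551, 0.0, -0.0]
wrist_force: [2.3, 0.7, 0.7]
gripper_width: 0.0854
```

{"api": "play_rows", "payload": {
  "steps": [
    [[-3.4,2.2,0,0.05,1],[-6.8,4.4,0,0.1,1],[-10.2,6.6,0,0.17,1],[-13.6,8.8,0,0.17,1],[-17,10.8,0,0.17,1],[-19.5,12.3,2,0.17,1],[-19.5,12.3,4,0.17,1],[-19.5,12.3,6,0.17,1],[-19.5,12.3,6,0.17,1],[-19.5,12.3,6,0.17,1]]
  ]
}}

```text
t: 26.75
tcp_pos: [0.57, -0.3769, 0.247]
tool_rot: [0.878, 0.479, -0.001, -0.001]
wrist_force: [-0.6, -0.6, 0.3]
gripper_width: 0.0854
```

```bash
python3 - <<'E'
from h import *
print(np.degrees(yaw()),bot.get_state()["joints"].round(2))
look(dict(flat_brush=(.571,-.38,.012)),"w12")
print(to_tool((.571,-.38,.178)))
E
```

```text
57.189860635538686 [ 0.09  0.65  0.62  1.49 -0.4   1.14  1.78]
26.75 [ 0.57   -0.3769  0.247 ] 0.9982 0.036
flat_brush expect [273. 234.] seen [264. 216.] 0.87 [ 0.5662 -0.3822  0.012 ] [(np.float64(0.156), np.float64(147.2)), (np.float64(0.023), np.float64(58.4))]
[-0.21592889  0.16777727  7.13347406]
```

View pics/w12.png

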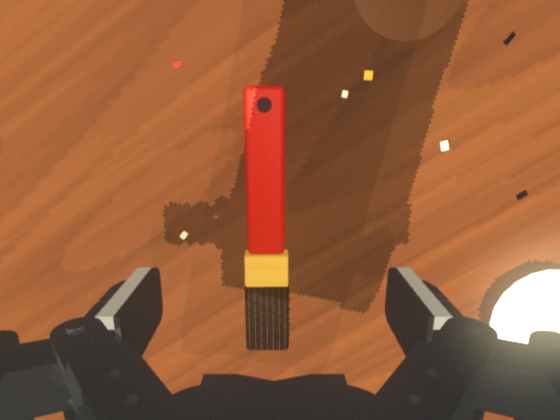

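{"api": "play_rows", "payload": {
  "steps": [
    [[-0.4,-0.1,1.5,0,1],[-0.4,-0.1,3,0,1],[-0.4,-0.1,4.5,0,1],[-0.4,-0.1,6,0,1],[-0.4,-0.1,7,0,1],[-0.4,-0.1,7,0,1],[-0.4,-0.1,7,0,-1],[-0.4,-0.1,7,0,-1],[-0.4,-0.1,7,0,-1],[-0.4,-0.1,7,0,-1]]
  ],
  "grip_force": 40
}}

```text
t: 27.68
tcp_pos: [0.5675, -0.3804, 0.1788]
tool_rot: [0.878, 0.479, 0.0, 0.001]
wrist_force: [-0.1, 0.3, 0.3]
gripper_width: 0.0386
```

{"api": "play_rows", "payload": {
  "steps": [
    [[0,0,0,0,-1],[0,0,0,0,-1],[0,0,0,0,-1],[0,0,0,0,-1],[0,0,-1,0,-1],[0,0,-3,0,-1],[0,0,-5,0,-1],[0,0,-8,0,-1],[0,0,-11,0,-1],[0,0,-12,0,-1]]
  ]
}}

```text
t: 28.52
tcp_pos: [0.5675, -0.3811, 0.3031]
tool_rot: [0.878, 0.478, 0.001, 0.002]
wrist_force: [0.0, -0.7, 0.9]
gripper_width: 0.0206
```

```bash
python3 - <<'E'
from h import *
s=bot.get_state();print(s["tcp_pos"],np.degrees(yaw()),s["gripper_width"],s["t"]);print(to_tool((.536,.306,.29)))
E
```

```text
[ 0.56753268 -0.38108396  0.30313676] 57.15866609658274 0.020635919776090715 28.5167
[ 56.01686685 -39.91739102   1.10684208]
```

{"api": "play_rows", "payload": {
  "steps": [
    [[1.5,-1.1,0,0,-1],[4.4,-3.1,0,0,-1],[7.4,-5.3,0,0,-1],[10.4,-7.4,0,0,-1],[13.4,-9.6,0,0,-1],[16.4,-11.7,0,0,-1],[19.4,-13.8,0,0,-1],[22.4,-16,0,0,-1],[25.4,-18.1,0,0,-1],[28.4,-20.2,0,0,-1]]
  ]
}}

```text
t: 29.35
tcp_pos: [0.5507, -0.0304, 0.2982]
tool_rot: [0.878, 0.478, 0.0, -0.0]
wrist_force: [1.4, 0.3, -0.1]
gripper_width: 0.0207
```

{"api": "play_rows", "payload": {
  "steps": [
    [[3,-2.1,0,-0.03,-1],[6,-4.3,0,-0.07,-1],[9,-6.4,0,-0.11,-1],[12,-8.6,0,-0.15,-1],[15,-10.7,0,-0.177,-1],[18,-12.8,0,-0.177,-1],[21,-15,0,-0.177,-1],[24,-17.1,0,-0.177,-1],[26.5,-19,0,-0.177,-1],[27.6,-19.7,0,-0.177,-1]]
  ]
}}

```text
t: 30.18
tcp_pos: [0.5335, 0.312, 0.2977]
tool_rot: [0.831, 0.557, 0.0, -0.001]
wrist_force: [-0.7, 0.0, -0.8]
gripper_width: 0.0204
```

{"api": "play_rows", "payload": {
  "steps": [
    [[0,0,0.5,0,-1],[0,0,1,0,-1],[0,0,2,0,-1],[0,0,3,0,-1],[0,0,3,0,-1],[0,0,3,0,-1],[0,0,3,0,-1],[0,0,3,0,-1],[0,0,3,0,-1],[0,0,3,0,-1]]
  ]
}}

```text
t: 31.02
tcp_pos: [0.5355, 0.3067, 0.2684]
tool_rot: [0.832, 0.554, 0.0, -0.0]
wrist_force: [-0.7, -0.9, -0.7]
gripper_width: 0.0206
```

```bash
python3 - <<'E'
from h import *
s=bot.get_state();t=s["tcp_pos"];print(t,np.degrees(yaw()),s["gripper_width"],np.abs(s["qvel"]).max());print(to_tool((.536,.306,.205)))
i=optics.camera_info("wrist");im=optics.capture("wrist");cv2.imwrite("pics/w13.png",im[:,:,::-1])
u=np.array((np.cos(np.radians(157.3)),np.sin(np.radians(157.3))));v=np.array((-u[1],u[0]));c=np.array((.536,.306))
for p in(-.045,.045):
    print("notch ends",[proj(i,np.r_[c+p*u+q*v,.038]).round() for q in(-.022,.022)])
print("brush ends",[proj(i,np.r_[t[:2]+p*np.array((np.cos(yaw()+np.pi/2),np.sin(yaw()+np.pi/2))),t[2]-.166]).round() for p in(-.08,.015,.08)])
E
```

```text
[0.53552445 0.30668681 0.26840386] 67.31970913910942 0.020573882963251928 0.0018573493788162229
[-0.04937679  0.06864127  6.34037269]
notch ends [array([312., 305.]), array([238., 305.])]
notch ends [array([317., 151.]), array([234., 151.])]
brush ends [array([277., 446.]), array([277., 247.]), array([278.,  65.])]
```

View pics/w13.png

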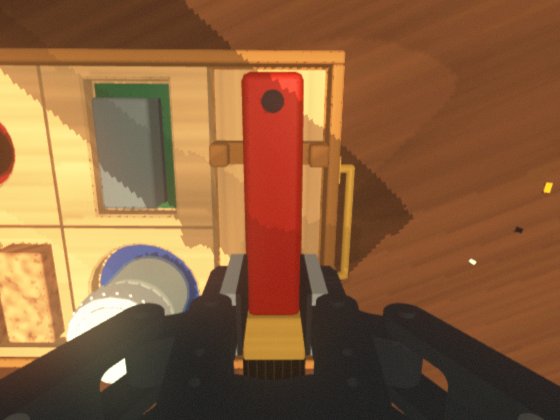

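{"api": "play_rows", "payload": {
  "steps": [
    [[-0.1,-0.1,1.2,0,-1],[-0.1,-0.1,2.4,0,-1],[-0.1,-0.1,3.6,0,-1],[-0.1,-0.1,4.6,0,-1],[-0.1,-0.1,5.4,0,-1],[-0.1,-0.1,5.9,0,-1],[-0.1,-0.1,6.2,0,-1],[-0.1,-0.1,6.3,0,-1],[-0.1,-0.1,6.4,0,-1],[-0.1,-0.1,6.4,0,-1]]
  ]
}}

```text
t: 31.9
tcp_pos: [0.5343, 0.3062, 0.2044]
tool_rot: [0.832, 0.554, 0.0, -0.0]
wrist_force: [-1.0, -0.7, 1.4]
gripper_width: 0.0206
```

{"api": "play_rows", "payload": {
  "steps": [
    [[0,0,0,0,-0.4],[0,0,0,0,-0.2],[0,0,0,0,-0.1],[0,0,0,0,-0.1],[0,0,0,0,-0.1],[0,0,-1,0,-0.1],[0,0,-3,0,-0.1],[0,0,-6,0,-0.1],[0,0,-9,0,-0.1],[0,0,-12,0,0.5]]
  ]
}}

```text
t: 32.73
tcp_pos: [0.534, 0.3059, 0.3261]
tool_rot: [0.832, 0.554, 0.0, 0.0]
wrist_force: [0.6, 0.1, 0.5]
gripper_width: 0.0493
```

{"api": "play_rows", "payload": {
  "steps": [
    [[0,-2,-1,0,1],[0,-5,-2,0,1],[-2,-6,-3,0,1],[-5,-6,-3,0,1],[-7,-6,-3,0,1],[-7,-6,-3,0,1],[-7,-6,-3,0,1],[-7,-6,-3,0,1],[-7,-6,-3,0,1],[-7,-6,-3,0,1]]
  ]
}}

```text
t: 33.57
tcp_pos: [0.4519, 0.2654, 0.3539]
tool_rot: [0.832, 0.555, -0.0, 0.0]
wrist_force: [-0.3, 0.7, -0.0]
gripper_width: 0.0854
```

```bash
python3 - <<'E'
from h import *
look(dict(flat_brush=(.536,.306,.038),white_jar=(.549,.213,.07),gold_pot=(.428,.164,.042),stone=(.4645,.249,.036)),"w14")
I={n:optics.camera_info(n) for n in("scene","side")}
for n in I:
    im=optics.capture(n);cv2.imwrite(f"pics/{n}1.png",im[:,:,::-1])
    for t,z in dict(black_jar=.03,silver_pot=.016,white_jar=.04,gold_pot=.026,stone=.023,flat_brush=.032).items():
        print(n,t,[(ray(I[n],d["uv"],z)[:2].round(3).tolist(),round(d["p"],2)) for d in optics.look_for(n,t)])
E
```

```text
33.57 [0.4519 0.2654 0.3539] 1.1757 0.002
flat_brush expect [360. 270.] seen [356. 261.] 0.85 [0.5318 0.3032 0.038 ] [(np.float64(0.028), np.float64(-115.9)), (np.float64(0.157), np.float64(157.3))]
white_jar expect [261. 345.] seen [260. 328.] 0.91 [0.5361 0.2178 0.07  ] [(np.float64(0.077), np.float64(155.5)), (np.float64(0.049), np.float64(67.3))]
gold_pot expect [144. 219.] seen [149. 216.] 0.97 [0.4273 0.1684 0.042 ] [(np.float64(0.032), np.float64(-162.3)), (np.float64(0.041), np.float64(110.4))]
stone expect [263. 218.] seen [262. 215.] 0.96 [0.4625 0.249  0.036 ] [(np.float64(0.031), np.float64(-113.9)), (np.float64(0.063), np.float64(155.0))]
scene black_jar [([0.691, -0.131], 0.71)]
scene silver_pot [([0.561, -0.078], 0.73)]
scene white_jar [([0.55, 0.214], 0.9)]
scene gold_pot [([0.437, 0.161], 0.54)]
scene stone [([0.35, -0.0], 0.85), ([0.464, 0.256], 0.76), ([0.414, -0.317], 0.57)]
scene flat_brush [([0.542, 0.3], 0.82)]
side black_jar [([0.695, -0.131], 0.68)]
side silver_pot [([0.574, -0.079], 0.73), ([0.548, 0.254], 0.27)]
side white_jar [([0.546, 0.211], 0.75), ([0.569, -0.112], 0.52)]
side gold_pot [([0.431, 0.175], 0.58)]
side stone [([0.408, -0.321], 0.87), ([0.348, -0.02], 0.83), ([0.468, 0.247], 0.77)]
side flat_brush [([0.533, 0.321], 0.56)]
```

View pics/w14.png

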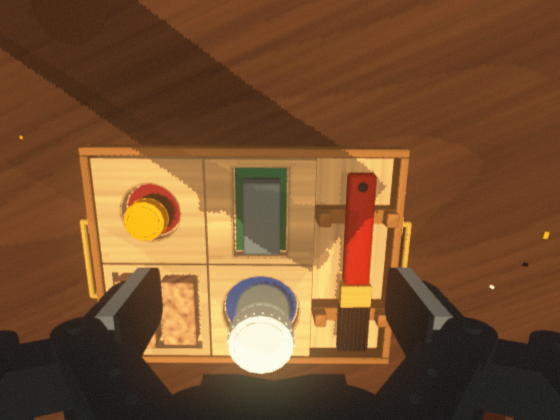

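The last wrist view shows the jar (261,345), pot (146,219) and stone (262,217) down in their wells and bed. The brush lies across both notches (358,262), and the gripper is clear of everything.

```bash
python3 -c "
from station import bot
print(bot.sign_off())"
```

```text
the job is handed in; nothing more can be done
None
```

The caddy is set and the job is handed in, at about 34 s of the 109 s allowed. The sign-off gave no verdict.

- **Placed:** the white-lidded jar is in the large well, the gold-lidded pot in the small well, and the stone in its bed. The brush lies across both notches. The jar touched down gently, with about 7 N at the wrist, and was released while resting on its floor.
- **Position checks:**
  - The close wrist views after each release put the jar, pot and stone within about 5 mm of their targets.
  - The final wrist view put the brush within about 5 mm of centre and along the rest to within a degree.
  - In the final views from the fixed cameras the black-lidded jar and the silver-lidded pot were within about 7 mm of where they stood, which is about the measuring error.
- **Disagreements:**
  - The side and scene cameras differed from the targets by up to about 11 mm for the pot and 15 mm for the brush. I put this down to partly hidden, obliquely seen objects.
  - The last wrist reading of the jar was about 14 mm off, because its mask took in the jar's side as well as the lid.
- **Not measured:** I did not measure the heights on the well floors directly. I inferred them from the release heights and the views from above.

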